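# Swing the drip hook over its tray, lock it and hang the washed gear

### The job

Hang the washed bright gear up to drip. First push the spring-loaded hook on the bench stand round over the drip tray with closed fingers, gently, until you feel its cross pin drop into the slot of the collar and lock; then lift the gear out of the rack and hang it by its bore in the dip of the hook. Do not grip or force the hook, do not drop the gear onto it, leave the hook locked, and leave the other things where they are.

Things in the scene. Friction and masses are not known exactly. Their poses are not given: they have to be found in the camera images.
- stand: grey steel bench stand bolted down; origin at the foot on the vertical post axis, about which the hook swings. Flange 90 mm across and 14 mm high (bolt heads), post 23 mm; dark spring cup 27 mm across on top, up to z = 0.174
- hook_lift (a joint): height of the sprung hook hub on the post: 0.008 while the hook's cross pin rides on top of the collar (hook swings freely, about 0.5 N at the seat), 0 when the pin has dropped into the collar's only slot and the hook is locked. A spring presses it down with 7 to 10 N. At a push of 10 to 50 mm/s the pin drops in by itself; further pushing then meets a hard stop, which must not get more than 15 N
- hook: the steel hook: 9 mm round bar out of the 37 mm hub, along the body's -x axis, to a turned-up tip. Origin on the post axis at bench level (8 mm higher while unlocked). It starts 0.7 to 1.3 rad anticlockwise (from above) of the slot: push it clockwise. The collar's angle is not measured: the locked hook points from the post to the tray's middle only within about 0.45 rad. The swing ends 0.5 rad past the slot
- hook_seat (a point): top of the bar in the middle of the hook's dip, 95 mm out from the post axis, z = 0.1185 locked, 0.1265 unlocked; -x points out along the bar to the tip, z up. The bar is level from 40 mm inward to 37 mm outward of this point; nearer the post it rises 8 mm, the turned-up tip reaches 54 mm outward and 12 mm above this point
- tray: aluminium drip tray 105 x 146 x 20 mm, fixed, in front of the stand; origin at the middle of its underside
- gear_center (a point): middle of the bright gear standing on edge in the rack's far pocket: 88 mm diameter, 18 mm wide, bore 35 mm, 0.36 to 0.59 kg; z is its axis, level, across the pocket. Take it from above across the 18 mm, fingers no nearer than 20 mm to the bore's middle, to clear the hook. Centre at z = 0.054 in the rack, its bottom 20 mm deep in the pocket; hung, about 17.5 mm below hook_seat
- rack: black plastic parts rack 128 (x) x 96 (y) x 30 mm, fixed, origin at the middle of its underside; pockets 20 mm deep run along its y: the gear's is 20 x 77 mm at x = +30 mm, the bearing's at x = -32 mm
- bearing: bystander: 68 mm roller bearing, 20 mm wide, on edge in the rack's near pocket, top at z = 0.078; origin on its axis at one face
- big_gear: bystander: dark 116 mm gear lying flat, 22 mm high; origin under its middle
- grease_jar: bystander: jar 70 mm across and 71 mm high; origin under its middle
- cleaner_can: bystander: spray can 66 mm across and 211 mm high, standing behind the stand to the left; origin under its middle

How it is judged (in metres and radians):
On the way, in this order (a step that is already met when the one before it is completed fails the run):
1. the hook's pin has dropped into the slot over the tray, with the gear still in the rack (value of joint hook_lift below 0.0025 m and height (world z) of gear_center below 0.065 m), for 0.2 s.
2. the gear is lifted clear of the rack, the hook still locked (value of joint hook_lift below 0.0025 m and height (world z) of gear_center above 0.085 m), for 0.1 s.
At the end, for the whole second after the job is handed in: The hook is locked (pin within 2.5 mm of fully down) and the gear hangs still on it by its bore: centre within 22 mm along and 12 mm across of the middle of the dip and 12 to 23 mm below the bar's top, its axis within 0.3 rad of the bar (value of joint hook_lift below 0.0025 m and x of gear_center in the frame of hook_seat between -0.022 and 0.022 m and y of gear_center in the frame of hook_seat between -0.012 and 0.012 m and z of gear_center in the frame of hook_seat between -0.023 and -0.012 m and angle between the z axis of gear_center and the x axis of hook_seat, either way round below 0.3 rad and contact force between gear and hook above 1.5 N and linear speed of gear below 0.03 m/s); the robot touches nothing.
It fails at once if the robot presses on the hook with more than 15 N (contact force between any of the fingers, the arm and hook above 15 N).
It fails at once if the gear bears on the hook with more than 30 N (forced or dropped) (contact force between gear and hook above 30 N).
It fails at once if the bearing is knocked by more than 15 mm (distance of bearing from where it was at the start of the episode above 0.015 m).
It fails at once if another bystander is moved by more than 20 mm (distance of any of big_gear, grease_jar, cleaner_can from where it was at the start of the episode above 0.02 m).
It also fails if it takes over 58 s, if anything falls off the work surface, if the arm or the gripper's body presses on something with over 40 N, if the wrist force passes 120 N, or if a joint passes its speed limit or range.

### The arm

A 6-joint arm with a two-finger parallel gripper is mounted at the origin on the work surface; the furniture and walls round the work are solid. World frame = base frame: x ahead of the robot, y to its left, z up, the work surface at z = 0. Lengths are in mm, angles in rad, forces in N, time in s.
With the tool pointing down it reaches from about 400 to 925 mm from the base axis. Payload 12.5 kg.
Tool frame: the origin (TCP) lies between the finger pads; the fingertips stand 17 mm ahead of it and the grasp point (between the pads) lies 2 mm behind it; z points along the fingers, y is the direction in which the jaws open and shut (so a half turn about z gives the same grasp; the last joint's range is limited). The gripper opens to 95 mm and grips with 3 to 60 N. Pads are 20 mm wide; open, the fingers measure 119 mm over their backs; the gripper's body (75 mm by 180 mm) begins 59 mm behind the grasp point.
Start: joints at [1.213, 0.491, 1.559, -0, 1.092, -0.106], TCP at [155.699, 605.312, 231.661] pointing down, gripper open.
Joint ranges: [-3.1, 3.1], [-0.84, 2.19], [0.05, 2.79], [-1.13, 4.28], [0.06, 2.93], [-2.69, 2.69]. Speed limits (rad/s): [2.22, 2.22, 2.79, 3.14, 3.14, 3.14].

### API

Orientations are given as a unit quaternion [w, x, y, z].
In Python, from rig import observe, get_image, workorder gives the robot as it stands.
- The arm moves only by the shell command python3 -m jog 'ROWS' [OPENING] [FORCE]. ROWS is JSON, one flat list of numbers, 4 for each row, row after row: the shift along the tool's x, y, z in cm, then the turn about the tool's z in degrees. A call has 1 to 10 rows; each row is the pose to reach, as a shift and turn from the pose commanded when the call began, along the tool's axes at that moment; what a row does not reach only later rows make up. A row lasts 1/8 s, in which the tool goes at most 62.5 mm and 10.7 degrees, less where a joint would pass 70% of its speed; a pose out of reach is approached as far as the arm can. A call with a gripper value outside its range is refused whole. OPENING is the finger opening in cm, from 0 to 9.51, set as the call begins (- or left out, the last holds). The fingers move at their own pace and stop on an object; FORCE is the grip in N (left out, the last holds). Time passes only in rows, so rows that repeat a pose let the fingers close. It gives the time, the measured TCP pose, the force and the opening at its end, in the units of the state.
- observe(): the state, without advancing time (a new reading comes with each control period).
- get_image(name): name is "scene" or "top"; returns a dict with "pixels" (420x560x3 uint8, red, green, blue), "fov_y" (degrees; the focal length in pixels is half the picture's height over the tangent of half this angle, whatever the lens; pixels are square), "cx", "cy" (the principal point, pixels), "R" (3x3) and "t" (3): a world point X has camera coordinates R X + t. Camera axes: x right, y down, z forward; pixel columns grow to the right and rows downward; lengths in mm; the calibration is good to about 2 mm. A picture is of the moment at which its call begins. There is no depth.
- workorder.sign_off(): hands the job in, once; it reports no verdict.
The state is a dict: "time": time; "joint_positions": joint angles; "joint_vel": joint speeds; "tau": joint torques, N m; "ee_pos": TCP position; "ee_rot": TCP orientation; "ft_force": force on the tool from outside, world axes, zero at the start; "torque": the same for the moment, N m; "width": finger opening in mm.
Only numpy, scipy, OpenCV 4.12 (cv2) and the standard library are available. Lean on these libraries where they do the work, as an engineer would, in place of code of your own. Each camera call takes 0.05 s, during which the arm holds its last target. There are 200 camera calls.

## Working session

There is one attempt and no reset: what is moved stays moved. The work goes in short steps, Python scripts to look and compute and a shell command to move; the robot and the scene stay as the last step left them, time stands still between calls to the robot, and variables do not carry over. Pictures are saved under pics/ and viewed, about 8 in all and at most 12, crops included, and the job is handed in when it is done.

```bash
mkdir -p pics; ls; python3 - <<'E'
from rig import observe,get_image
import cv2
o=observe();print(o)
for n in("scene","top"):
    g=get_image(n);cv2.imwrite(f"pics/{n}0.png",g["pixels"][:,:,::-1]);print(n,g["fov_y"],g["cx"],g["cy"],g["R"],g["t"])
E
```

```text
pics
{'time': 0.0, 'joint_positions': array([ 1.21341926e+00,  4.91553911e-01,  1.55946594e+00, -5.80842051e-06,
        1.09169659e+00, -1.05613335e-01]), 'joint_vel': array([ 1.56391773e-03, -6.65282201e-04,  1.07704551e-03, -3.49876029e-05,
        4.00712216e-04, -1.31183627e-03]), 'tau': array([-2.89218202e-03, -6.12637353e+01, -2.58177620e+01,  6.91901240e-02,
        4.83259920e-02, -1.25395986e-04]), 'ee_pos': array([155.60082915, 605.08076916, 231.05956906]), 'ee_rot': array([-1.26409406e-04,  1.25548319e-01,  9.92087347e-01, -5.47496593e-04]), 'ft_force': array([-0.35534743,  0.40894684,  0.15447051]), 'torque': array([ 0.02938562, -0.02927379, -0.00490894]), 'width': 95.2334616597363}
scene 52.02001532855631 284.2948645777054 209.93461699382283 [[-9.11013178e-01 -4.12377175e-01 -2.32017224e-04]
 [-3.64912791e-01  8.06417874e-01 -4.65326625e-01]
 [ 1.92077182e-01 -4.23834022e-01 -8.85139016e-01]] [422.23886229 279.36180047 851.79280575]
top 57.37322877177916 281.550179184849 205.7861499548043 [[ 2.79026175e-02 -9.99601090e-01  4.37092899e-03]
 [-9.88170004e-01 -2.82426676e-02 -1.50739496e-01]
 [ 1.50802812e-01 -1.13194402e-04 -9.88563857e-01]] [-72.14219481 488.61373053 953.54762229]
```

View pics/scene0.png

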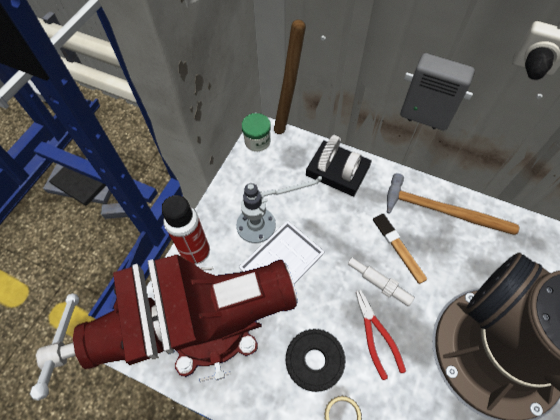

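View pics/top0.png

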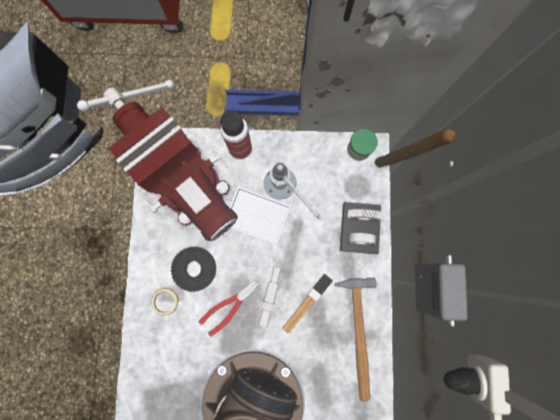

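Top view: stand near (281,175), with the hook running to its tip at (318,216). Tray around (258,215), gear at (364,212), bearing at (362,239) in the rack. Scene view: post top (251,190), hook tip (319,181), gear (329,155), bearing (351,163). Next I'll enlarge both.

```bash
python3 - <<'E'
import cv2,numpy as np
t=cv2.imread("pics/top0.png")[130:270,215:400];s=cv2.imread("pics/scene0.png")[120:300,225:385]
a=cv2.resize(t,None,fx=4.3,fy=4.3,interpolation=cv2.INTER_CUBIC)
for i in range(220,400,20): cv2.putText(a,str(i),(int((i-215)*4.3),10),0,.35,(0,0,255),1);cv2.line(a,(int((i-215+.5)*4.3),12),(int((i-215+.5)*4.3),18),(0,0,255),1)
for i in range(140,270,20): cv2.putText(a,str(i)+"-",(0,int((i-130+.5)*4.3)+4),0,.35,(0,0,255),1)
cv2.imwrite("pics/t1.png",a)
a=cv2.resize(s,None,fx=3.3,fy=3.3,interpolation=cv2.INTER_CUBIC)
a=cv2.resize(s,None,fx=3.3,fy=3.3,interpolation=cv2.INTER_CUBIC)
for i in range(240,385,20): cv2.putText(a,str(i),(int((i-225)*3.3),10),0,.35,(0,0,255),1);cv2.line(a,(int((i-225+.5)*3.3),12),(int((i-225+.5)*3.3),18),(0,0,255),1)
for i in range(140,300,20): cv2.putText(a,str(i)+"-",(0,int((i-120+.5)*3.3)+4),0,.35,(0,0,255),1)
cv2.imwrite("pics/s1.png",a)
E
```

```text
(no output)
```

View pics/t1.png

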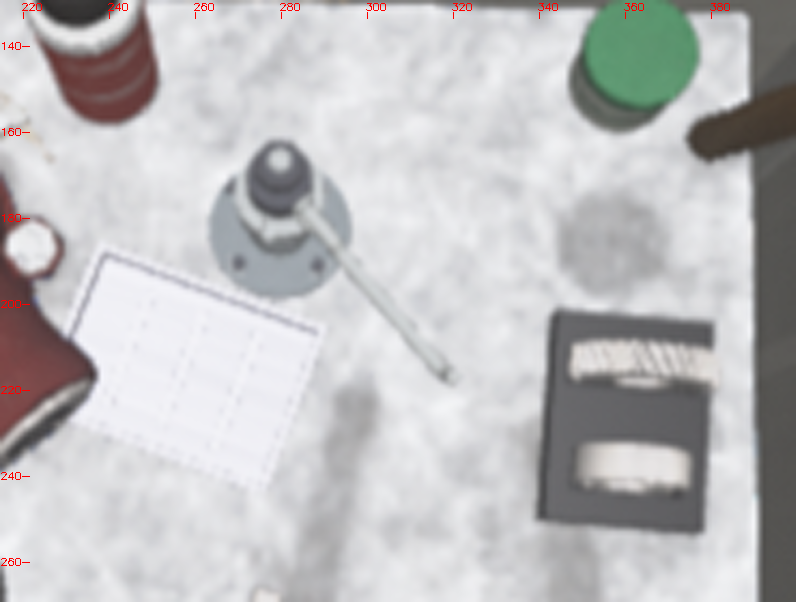

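View pics/s1.png

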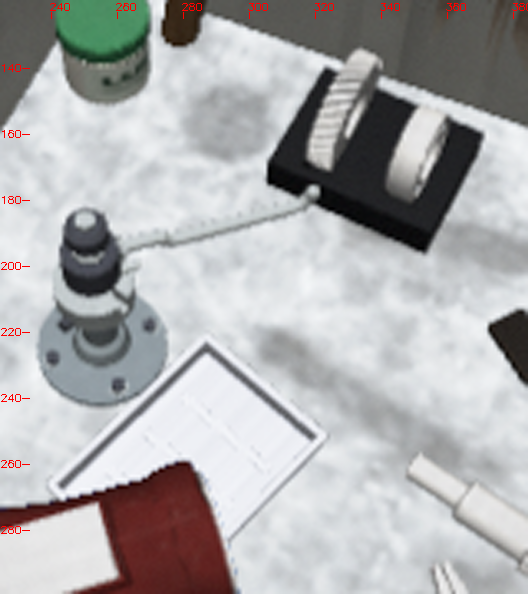

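```bash
cat > h.py <<'E'
import numpy as np,cv2
from rig import get_image,observe
def grab(): return {n:get_image(n) for n in("top","scene")}
def foc(g): return 210/np.tan(np.radians(g["fov_y"]/2))
def ray(g,uv):
    d=g["R"].T@np.array([(uv[0]-g["cx"])/foc(g),(uv[1]-g["cy"])/foc(g),1.]);return -g["R"].T@g["t"],d/np.linalg.norm(d)
def plane(g,uv,z):
    c,d=ray(g,uv);return c+d*(z-c[2])/d[2]
def tri(G,ut,us):
    (c1,a),(c2,b)=ray(G["top"],ut),ray(G["scene"],us)
    s=np.linalg.lstsq(np.c_[a,-b],c2-c1,rcond=None)[0]
    p,q=c1+s[0]*a,c2+s[1]*b;return (p+q)/2,np.linalg.norm(p-q)
def proj(g,X):
    p=g["R"]@np.array(X,float)+g["t"];return np.array([g["cx"],g["cy"]])+foc(g)*p[:2]/p[2]
def T(x,y): return (215+x/4.3-.5,130+y/4.3-.5)
def S(x,y): return (225+x/3.3-.5,120+y/3.3-.5)
E
python3 - <<'E'
from h import *
np.set_printoptions(precision=1,suppress=True)
G=grab();t=G["top"];s=G["scene"]
for n,a,b in [("posttop",T(280,160),S(85,217)),("tip",T(447,377),S(313,190)),("rack far-left",T(556,310),S(327,68)),("rack nearleft",T(538,518),S(268,162)),("rack far r",T(714,324),S(483,133)),("rack nr",T(702,532),S(426,238)),("tray A",T(104,254),S(207,343)),("tray B",T(322,330),S(327,435)),("visefront",T(95,378),S(188,462))]: print(n,*tri(G,a,b))
R=[plane(t,T(*p),30) for p in[(556,310),(714,324),(702,532),(538,518)]];print("rack c",np.mean(R,0),R)
A,B,C=[plane(t,T(*p),20) for p in[(104,254),(322,330),(262,490)]]
print("tray",A,B,C,(A+C)/2,np.linalg.norm(A-B),np.linalg.norm(C-B))
# masks
for g,n in((t,"top"),(s,"scene")):
    im=g["pixels"];gray=im.min(2)
    m=(gray>105).astype(np.uint8)
    for nm,box in(("gear",(345,207,384,222) if n=="top" else None),("bearing",(345,230,378,246) if n=="top" else None)):
        if box:
            k=np.zeros_like(m);k[box[1]:box[3],box[0]:box[2]]=m[box[1]:box[3],box[0]:box[2]]
            ys,xs=np.nonzero(k);r=cv2.minAreaRect(np.c_[xs,ys].astype(np.float32));print(nm,r,xs.min(),xs.max(),ys.min(),ys.max())
# flange circle
P=[plane(t,T(*p),14) for p in[(209,228),(350,228),(280,298)]];print("flange",P)
E
```

```text
posttop [558.4 -51.5 175. ] 0.09496987587717208
tip [ 450.5 -143.8  141.4] 0.13995031856937087
rack far-left [ 472.4 -193.1  197. ] 13.271614227444722
rack nearleft [ 430.6 -172.8  140. ] 114.44700163393016
rack far r [ 430.8 -283.2   93.9] 121.77205631785705
rack nr [ 394.2 -376.7 -247.4] 16.86706991007598
tray A [466.9  28.5 257.7] 44.15163187332567
tray B [444.7 -70.   -5.4] 103.80614339760018
visefront [447.3  45.7 128.8] 2.385545247773625
rack c [ 441.6 -263.4   30. ] [array([ 507.2, -220.2,   30. ]), array([ 501.4, -316. ,   30. ]), array([ 376. , -307.5,   30. ]), array([ 381.6, -209.9,   30. ])]
tray [535.9  56.2  20. ] [492.5 -78.9  20. ] [394.1 -45.2  20. ] [465.    5.5  20. ] 141.95788459827367 103.99745009063459
gear ((365.0, 214.0), (14.0, 36.0), 90.0) 347 383 207 221
bearing ((362.0, 238.5), (13.0, 26.0), 90.0) 349 375 232 245
flange [array([555.3,  -7.4,  14. ]), array([557.8, -94.8,  14. ]), array([512.6, -52.7,  14. ])]
```

Checks: post top measures z 175 against the 174 given. Hook tip is 141 mm out (about 149 given) at z 141 (138.5 given). Tray sides are 142 x 104. The rack corners I matched in the scene view were wrong, so I'll redo the gear height from two views and check the obstacles.

```bash
python3 - <<'E'
from h import *
np.set_printoptions(precision=1,suppress=True)
G=grab();t=G["top"];s=G["scene"]
yaw=np.radians(-4);ax=np.array([np.cos(yaw),np.sin(yaw),0]);ay=np.array([-np.sin(yaw),np.cos(yaw),0]);c=np.array([441.6,-263.4,30])
for n,g in(("top",t),("scene",s)): print(n,"rack corners pred",[proj(g,c+i*64*ax+j*48*ay).round(1) for i in(1,-1) for j in(1,-1)])
g0=c+30*ax;g0[2]=54;print("gear from rack",g0)
for n,g in(("top",t),("scene",s)):
    P=np.array([proj(g,g0+w*ax+44*(np.cos(a)*ay+np.sin(a)*np.array([0,0,1]))) for w in(-9,9) for a in np.linspace(0,6.28,90) if 44*np.sin(a)>-24])
    print(n,"gear bbox pred",P.min(0),P.max(0))
# measured gear blob in scene: bright against black rack/grey wall
im=s["pixels"];m=cv2.inRange(im,(125,120,115),(255,255,255));m[:, :312]=0;m[:,345:]=0;m[:128]=0;m[180:]=0
n,l,st,ce=cv2.connectedComponentsWithStats(m);print([ (st[i],ce[i]) for i in range(1,n) if st[i][4]>40])
# tooth band left/right top corners
print("gear top-near",tri(G,T(572,345),S(309,165)))
print("gear top tri",tri(G,T(643,360),S(357,52)))
print("can top",plane(t,(233,118),211),"handle base",plane(t,(379,162),0), tri(G,(450,134),(297,23)))
print("jaw corner", tri(G,(112,157),(122,271)),tri(G,(180,113),(171,258)))
E
```

```text
top rack corners pred [array([343.7, 201. ]), array([380.5, 204.6]), array([340. , 250.2]), array([377.5, 253.8])]
scene rack corners pred [array([305.2, 168.6]), array([323. , 139.6]), array([354.9, 190.8]), array([371.3, 160.2])]
gear from rack [ 471.5 -265.5   54. ]
top gear bbox pred [345.4 207.9] [381.3 220.5]
scene gear bbox pred [316.  134.4] [339.7 172.4]
[(array([312, 132,  29,  39, 529], dtype=int32), array([323.6, 148.3]))]
gear top-near (array([ 483.1, -230.1,   30. ]), np.float64(5.982362399178593))
gear top tri (array([ 462. , -246.6,  150.3]), np.float64(1.0768565603749172))
can top [656.1  53.9 211. ] handle base [ 624.6 -320.9    0. ] (array([ 612.4, -395.3,  271.4]), np.float64(1.6900609307606351))
jaw corner (array([529. , 227.9, 422.4]), np.float64(54.56869468114829)) (array([617.9, 155.9, 250.6]), np.float64(56.3450816092475))
```

Rack corners and gear outline agree in both views to about 1 px, so the gear is at about (471,-267,54). The hook stands at about 221°, and the tray direction is about 148°. First I'll raise the tool, close the fingers and turn to world yaw 0, so that tool x = +y and tool y = +x.

```bash
python3 -m jog '[0,0,-6,10, 0,0,-12,20, 0,0,-17,30, 0,0,-17,40, 0,0,-17,50, 0,0,-17,60, 0,0,-17,70, 0,0,-17,75.6]' 0 10; python3 -m jog '[0,0,0,0]'; python3 -c "
from rig import observe;o=observe();print(o['ee_rot'],o['ee_pos'],o['joint_positions'])"
```

```text
time: 1.3
ee_pos: [155.7, 605.2, 401.6]
ee_rot: [0.0, 0.709, 0.705, -0.0]
ft_force: [0.6, 0.1, -0.2]
width: 20.5
time: 1.42
ee_pos: [155.7, 605.3, 401.6]
ee_rot: [-0.0, 0.707, 0.707, -0.0]
ft_force: [0.7, -0.4, -1.0]
width: 10.5
[-5.99224294e-06  7.07002607e-01  7.07210939e-01 -3.65489686e-05] [155.65572586 605.27314515 401.58792639] [1.21342577e+00 3.79091791e-01 1.29533310e+00 4.14576810e-05
 1.46722930e+00 1.21312686e+00]
```

```bash
python3 -m jog '[-3.1,4.9,0,0, -6.2,9.8,0,0, -9.3,14.7,0,0, -12.4,19.6,0,0, -15.5,24.5,0,0, -18.5,29.4,0,0, -18.5,29.4,0,0]' && python3 -m jog '[-5.5,0.7,0,0, -11,1.4,0,0, -16.5,2,0,0, -22,2.6,0,0, -27.5,3.3,0,0, -33,4,0,0, -38.5,4.6,0,0, -44,5.3,0,0, -49.5,6,0,0, -54.6,6.6,0,0]' && python3 -m jog '[0,0,0,0,0,0,0,0]'
```

```text
time: 2.3
ee_pos: [452.4, 418.0, 401.0]
ee_rot: [0.0, 0.708, 0.706, -0.0]
ft_force: [-0.2, 0.7, 0.4]
width: 0.2
time: 3.55
ee_pos: [515.3, -126.9, 401.8]
ee_rot: [0.0, 0.706, 0.708, 0.0]
ft_force: [0.4, -0.4, 0.1]
width: 0.7
time: 3.8
ee_pos: [515.2, -124.9, 401.6]
ee_rot: [-0.0, 0.707, 0.707, 0.0]
ft_force: [0.6, 0.4, 1.0]
width: 0.8
```

```bash
python3 -m jog '[0,0,5.5,0, 0,0,11,0, 0,0,16.5,0, 0,0,22,0, 0,0,26,0, 0,0,27.8,0, 0,0,27.8,0]' && python3 - <<'E'
from h import *
G=grab()
a=cv2.resize(G["top"]["pixels"][110:260,200:400],None,fx=2,fy=2);b=cv2.resize(G["scene"]["pixels"][80:280,200:380],None,fx=2,fy=2)
k=np.zeros((400,760,3),np.uint8);k[:300,:400]=a;k[:,400:]=b
cv2.imwrite("pics/c2.png",k[:,:,::-1])
E
```

```text
time: 4.68
ee_pos: [515.1, -124.2, 123.0]
ee_rot: [-0.001, 0.706, 0.708, -0.0]
ft_force: [1.0, 0.5, 0.1]
width: 0.6
```

View pics/c2.png

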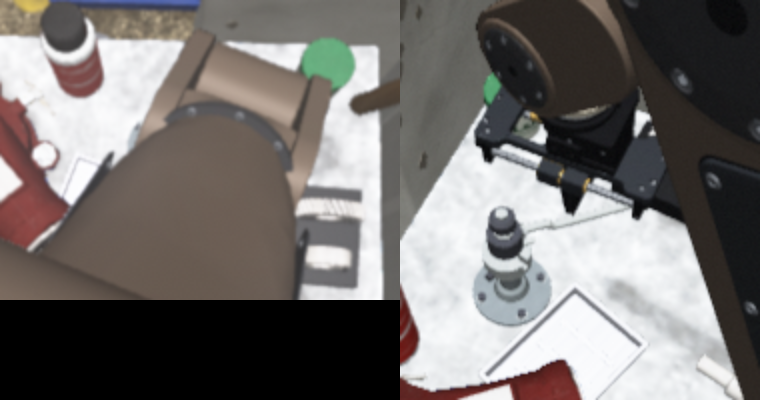

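```bash
python3 - <<'E'
import numpy as np
for th in range(238,150,-2):
    a=np.radians(th);x=557.5+85*np.cos(a);y=-51.5+85*np.sin(a)
    print(th,round((y+125.7)/10,2),round((x-515.7)/10,2),end=' | ')
E
cat > chk.py <<'E'
import sys,time
from rig import observe
F=[observe()["ft_force"] for _ in range(1)][0]
print("F",F.round(1)); sys.exit(1 if (F[0]**2+F[1]**2)**.5>float(sys.argv[1]) else 0)
E
```

```text
238 0.21 -0.32 | 236 0.37 -0.57 | 234 0.54 -0.82 | 232 0.72 -1.05 | 230 0.91 -1.28 | 228 1.1 -1.51 | 226 1.31 -1.72 | 224 1.52 -1.93 | 222 1.73 -2.14 | 220 1.96 -2.33 | 218 2.19 -2.52 | 216 2.42 -2.7 | 214 2.67 -2.87 | 212 2.92 -3.03 | 210 3.17 -3.18 | 208 3.43 -3.33 | 206 3.69 -3.46 | 204 3.96 -3.59 | 202 4.24 -3.7 | 200 4.51 -3.81 | 198 4.79 -3.9 | 196 5.08 -3.99 | 194 5.36 -4.07 | 192 5.65 -4.13 | 190 5.94 -4.19 | 188 6.24 -4.24 | 186 6.53 -4.27 | 184 6.83 -4.3 | 182 7.12 -4.31 | 180 7.42 -4.32 | 178 7.72 -4.31 | 176 8.01 -4.3 | 174 8.31 -4.27 | 172 8.6 -4.24 | 170 8.9 -4.19 | 168 9.19 -4.13 | 166 9.48 -4.07 | 164 9.76 -3.99 | 162 10.05 -3.9 | 160 10.33 -3.81 | 158 10.6 -3.7 | 156 10.88 -3.59 | 154 11.15 -3.46 | 152 11.41 -3.33 |
```

Each table row is 2° of arc, about 24 mm/s. I'll push to TCP angle 204 (hook about 192°), which comes before any possible slot.

```bash
python3 -m jog '[0.2,-0.3,0,0, 0.35,-0.55,0,0, 0.55,-0.8,0,0, 0.7,-1.05,0,0, 0.9,-1.3,0,0, 1.1,-1.5,0,0]' && python3 chk.py 5 && python3 -m jog '[0.2,-0.2,0,0, 0.4,-0.4,0,0, 0.6,-0.6,0,0, 0.85,-0.8,0,0, 1.1,-1.0,0,0]' && python3 chk.py 5 && python3 -m jog '[0.25,-0.2,0,0, 0.5,-0.35,0,0, 0.75,-0.5,0,0, 1.0,-0.65,0,0, 1.25,-0.8,0,0, 1.5,-0.95,0,0]' && python3 chk.py 5; python3 - <<'E'
from h import *
g=get_image("scene");cv2.imwrite("pics/s3.png",cv2.resize(g["pixels"][110:290,215:375],None,fx=3,fy=3)[:,:,::-1])
E
```

```text
time: 5.52
ee_pos: [500.3, -114.8, 123.6]
ee_rot: [0.0, 0.707, 0.707, 0.0]
ft_force: [1.5, 0.9, 0.3]
width: -0.0
F [1.5 0.9 0.3]
time: 6.15
ee_pos: [490.2, -103.7, 123.6]
ee_rot: [-0.0, 0.707, 0.707, 0.0]
ft_force: [1.0, -1.1, 1.1]
width: 0.7
F [ 1.  -1.1  1.1]
time: 6.9
ee_pos: [480.8, -88.7, 123.6]
ee_rot: [-0.0, 0.707, 0.707, 0.0]
ft_force: [1.5, -0.7, 1.1]
width: 0.4
F [ 1.5 -0.7  1.1]
```

View pics/s3.png

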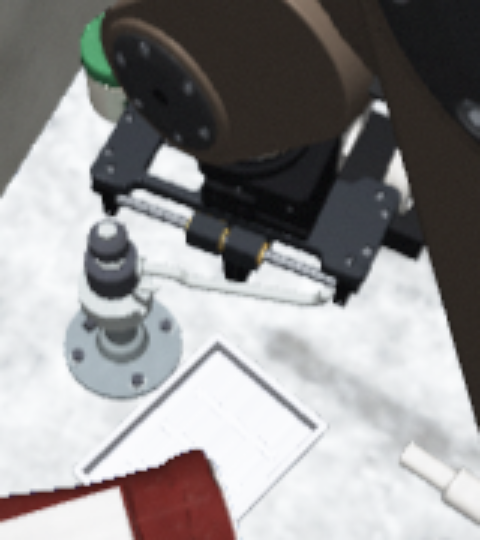

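The hook is turning and follows the fingers at about 1 N; its tip is at scene (324,207). From here I go in single-row guarded steps.

```bash
python3 - <<'E'
from h import *
g=get_image("scene");p=plane(g,(323.7,206.5),136);print(p,np.degrees(np.arctan2(p[1]+51.5,p[0]-557.5))%360)
E
j="python3 -m jog"; (python3 -m jog '[0.25,-0.15,0,0, 0.55,-0.25,0,0, 0.8,-0.35,0,0]' && python3 chk.py 4 && python3 -m jog '[0.3,-0.1,0,0, 0.55,-0.2,0,0]' && python3 chk.py 4 && python3 -m jog '[0.3,-0.1,0,0]' && python3 chk.py 4 && python3 -m jog '[0.3,-0.05,0,0]' && python3 chk.py 4 && python3 -m jog '[0.3,-0.05,0,0]' && python3 chk.py 4 && python3 -m jog '[0.3,-0.05,0,0]' && python3 chk.py 4 && python3 -m jog '[0.3,-0.05,0,0]' && python3 chk.py 4 && python3 -m jog '[0.3,0,0,0]' && python3 chk.py 4 )| grep -v -e rot -e wid -e ft
```

```text
[417.68839415 -87.33724239 136.        ] 194.37682351704802
time: 7.38
ee_pos: [477.3, -80.6, 123.6]
F [ 0.9 -0.5 -0.1]
time: 7.62
ee_pos: [475.3, -75.1, 123.6]
F [ 1.2 -1.   0.9]
time: 7.75
ee_pos: [474.3, -72.2, 123.6]
F [ 1.4 -1.  -1.1]
time: 7.88
ee_pos: [473.8, -69.1, 123.6]
F [ 0.9 -1.9 -0.4]
time: 8.0
ee_pos: [473.4, -66.2, 123.6]
F [ 1.4 -1.7 -0.1]
time: 8.12
ee_pos: [472.9, -63.1, 123.6]
F [ 0.  -1.5 -1.2]
time: 8.25
ee_pos: [472.3, -60.1, 123.6]
F [ 0.2 -1.3 -0.5]
time: 8.38
ee_pos: [472.1, -57.0, 123.5]
F [ 0.8 -0.1 -0.3]
```

```bash
(python3 -m jog '[0.25,0,0,0]' && python3 chk.py 4 && python3 -m jog '[0.25,0,0,0]' && python3 chk.py 4 && python3 -m jog '[0.25,0,0,0]' && python3 chk.py 4 && python3 -m jog '[0.25,0,0,0]' && python3 chk.py 4 && python3 -m jog '[0.25,0,0,0]' && python3 chk.py 4 && python3 -m jog '[0.25,0,0,0]' && python3 chk.py 4 && python3 -m jog '[0.25,0.05,0,0]' && python3 chk.py 4 && python3 -m jog '[0.25,0.05,0,0]' && python3 chk.py 4 && python3 -m jog '[0.25,0.05,0,0]' && python3 chk.py 4 && python3 -m jog '[0.25,0.05,0,0]' && python3 chk.py 4 )| grep -v -e rot -e wid -e ft; python3 - <<'E'
from h import *
g=get_image("scene");cv2.imwrite("pics/s4.png",cv2.resize(g["pixels"][150:290,225:375],None,fx=4,fy=4)[:,:,::-1])
E
```

```text
time: 8.5
ee_pos: [472.2, -54.5, 123.6]
F [0.5 0.2 0.7]
time: 8.62
ee_pos: [472.3, -52.1, 123.6]
F [ 0.5  0.6 -0.9]
time: 8.75
ee_pos: [472.4, -49.6, 123.6]
F [-0.5 -0.4 -0.2]
time: 8.88
ee_pos: [472.5, -47.2, 123.6]
F [ 0.3 -1.6  0. ]
time: 9.0
ee_pos: [472.5, -44.7, 123.6]
F [ 1.1 -0.9 -0. ]
time: 9.12
ee_pos: [472.5, -42.2, 123.6]
F [ 1.4 -2.1 -0.3]
time: 9.25
ee_pos: [473.0, -40.0, 123.6]
F [ 0.6 -6.8 -0.6]
```

View pics/s4.png

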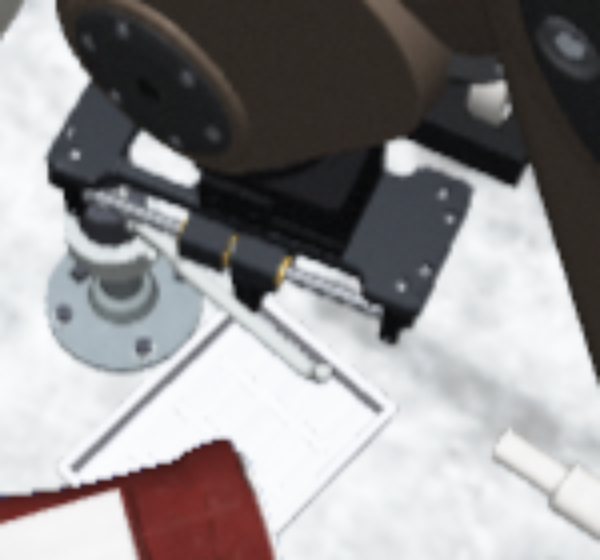

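```bash
python3 chk.py 4; python3 -m jog '[-0.3,0,0,0, -0.6,0,0,0]'; python3 -m jog '[-0.6,0,0,0, -1.4,-0,0,0, -1.4,0,0,0]'
```

```text
F [ 0.6 -4.9  0.2]
time: 9.55
ee_pos: [472.8, -45.8, 123.6]
ee_rot: [-0.0, 0.707, 0.707, 0.0]
ft_force: [-0.2, 0.8, -0.5]
width: 0.6
time: 9.93
ee_pos: [472.9, -60.5, 123.6]
ee_rot: [0.0, 0.708, 0.707, 0.0]
ft_force: [0.2, -0.8, 0.4]
width: 0.4
```

The force jumped to 6.8 N as the hook met a stop, with the hook over the tray at about 161°. The picture shows the tip at scene about (305,243). I've backed off; next I rise clear, swing over the gear with the fingers opening, and measure the hook.

```bash
python3 -m jog '[-1.5,0,0,0, -3,0,-3,0, -4.5,0,-8,1, -8,0,-12,2, -13,0,-14,3, -18,0,-14,4, -20.7,0,-14,4, -20.7,0,-14,4]' 4.4 10; python3 -m jog '[0,0,0,0]'; python3 - <<'E'
from h import *
G=grab()
a=cv2.resize(G["top"]["pixels"][130:270,215:395],None,fx=2,fy=2);b=cv2.resize(G["scene"]["pixels"][150:290,225:335],None,fx=4,fy=4)
k=np.zeros((560,800,3),np.uint8);k[:280,:360]=a;k[:,360:]=b
cv2.imwrite("pics/c5.png",k[:,:,::-1]);print(observe()["joint_positions"].round(2))
E
```

```text
time: 10.92
ee_pos: [472.2, -268.9, 263.3]
ee_rot: [-0.0, 0.732, 0.681, -0.0]
ft_force: [0.3, 0.5, -0.8]
width: 44.0
time: 11.05
ee_pos: [472.5, -266.5, 263.4]
ee_rot: [-0.0, 0.732, 0.682, 0.0]
ft_force: [-0.4, 0.1, -0.4]
width: 44.1
[-0.63  0.34  1.72  0.    1.08 -0.57]
```

View pics/c5.png

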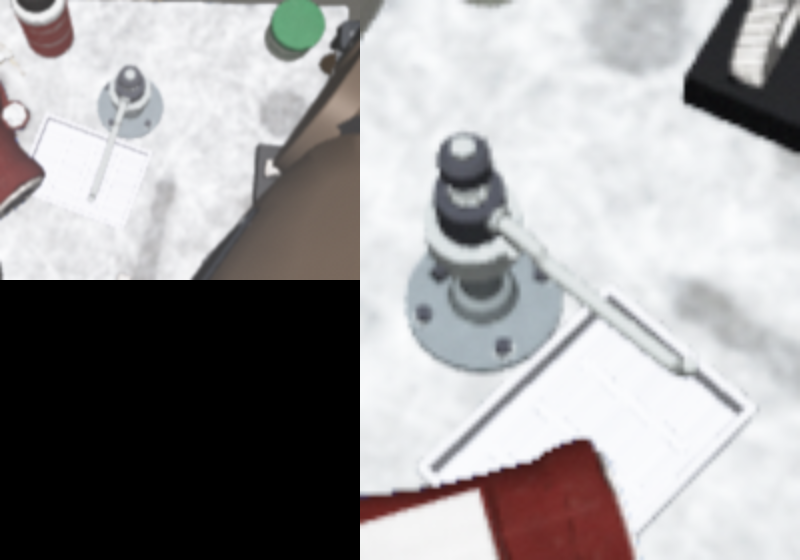

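```bash
python3 - <<'E'
from h import *
np.set_printoptions(precision=1,suppress=True)
G=grab();t=G["top"];s=G["scene"]
print("posttop",tri(G,(215+130/2-.25,130+72/2-.25),(225+104/4-.4,150+147/4-.4)))
p,e=tri(G,(261.2,228.2),(305.8,241.4));print("tip",p,e)
# bar axis: level-bar centre points in each view, cast on bar-top plane z=118
for g,pts in((t,[T2 for T2 in[(215+93/2,130+193/2),(215+107/2,130+148/2),(215+117/2,130+120/2)]]),(s,[(225+(u-360)/4-.4,150+v/4-.4) for u,v in[(660,352),(620,320),(560,270)]])):
    for uv in pts:
        q=plane(g,uv,115);d=q[:2]-[557.5,-51.5];print(q,np.linalg.norm(d),np.degrees(np.arctan2(d[1],d[0])))
E
```

```text
posttop (array([560. , -51.9, 170.4]), np.float64(3.384828558037112))
tip [423.4 -12.  116.6] 0.6094809437467578
[427.9 -12.5 115. ] 135.37214272469916 163.23722232395804
[482.  -27.2 115. ] 79.32765970808593 162.1402804315222
[516.2 -38.  115. ] 43.44360604568651 161.89779029175594
[437.5 -15.1 115. ] 125.41365292320326 163.1300403775243
[462.3 -22.8 115. ] 99.44060814108569 163.22293788841472
[500.9 -35.6 115. ] 58.80336554232955 164.3418502900839
```

Hook: the cup–hub gap has opened by about 3 px, the bar reads z≈115 in both views, and it stopped after 1.0 rad of swing, so it is locked. Angle is about 163°, seat about (467,-23). Now I go down on the gear.

```bash
python3 -m jog '[0,-0.1,5,0, 0,-0.1,9,0, 0,-0.1,12,0, 0,-0.1,14.5,0, 0,-0.1,16,0, 0,-0.1,17.1,0, 0,-0.1,17.1,0]' && python3 -m jog '[0,0,0,0, 0,0,0,0, 0,0,0,0, 0,0,0,0, 0,0,0,0]' 0 12
```

```text
time: 12.12
ee_pos: [471.8, -266.6, 92.4]
ee_rot: [-0.0, 0.731, 0.682, -0.0]
ft_force: [-0.3, 0.3, 0.8]
width: 44.1
time: 12.75
ee_pos: [472.0, -266.9, 92.9]
ee_rot: [0.0, 0.732, 0.682, 0.0]
ft_force: [0.1, -0.9, 5.1]
width: 18.0
```

Gripped at 18.0 mm, which is the gear's width. Next I raise the grip force and lift.

```bash
python3 -m jog '[0,0,0,0, 0,0,0,0, 0,0,-0.5,0, 0,0,-1.5,0, 0,0,-3,0, 0,0,-6,0, 0,0,-9,0, 0,0,-12,0, 0,0,-14.5,0, 0,0,-14.5,0]' 0 40 && python3 -m jog '[0,0,0,0]'
```

```text
time: 14.0
ee_pos: [472.1, -267.0, 239.7]
ee_rot: [0.002, 0.732, 0.682, 0.0]
ft_force: [-0.8, -0.5, -5.7]
width: 17.6
time: 14.12
ee_pos: [471.3, -266.4, 237.0]
ee_rot: [-0.001, 0.732, 0.682, -0.0]
ft_force: [-1.0, 0.1, -5.8]
width: 18.1
```

```bash
python3 -m jog '[4,-1.4,0,2, 8.5,-3,0,4, 13,-4.5,0,7, 17.5,-6,0,9, 21.5,-7.4,0,11, 24.5,-8.5,0,13, 25.8,-8.9,0,13, 25.8,-8.9,0,13]' && python3 -m jog '[0,0,0,0, 0,0,0,0]'; python3 - <<'E'
from h import *
G=grab()
a=cv2.resize(G["top"]["pixels"][130:270,215:315],None,fx=3,fy=3);b=cv2.resize(G["scene"]["pixels"][130:290,225:345],None,fx=3.5,fy=3.5)
k=np.zeros((560,720,3),np.uint8);k[:420,:300]=a;k[:,300:]=b
cv2.imwrite("pics/c6.png",k[:,:,::-1]);print(observe()["joint_positions"].round(2))
E
```

```text
time: 15.12
ee_pos: [401.0, -2.9, 237.2]
ee_rot: [-0.0, 0.803, 0.595, -0.0]
ft_force: [0.5, -0.6, -5.1]
width: 17.9
time: 15.38
ee_pos: [401.4, -3.9, 237.4]
ee_rot: [-0.0, 0.804, 0.594, -0.0]
ft_force: [0.2, -0.1, -4.3]
width: 17.6
[-0.17  0.16  2.06  0.    0.92  0.12]
```

View pics/c6.png

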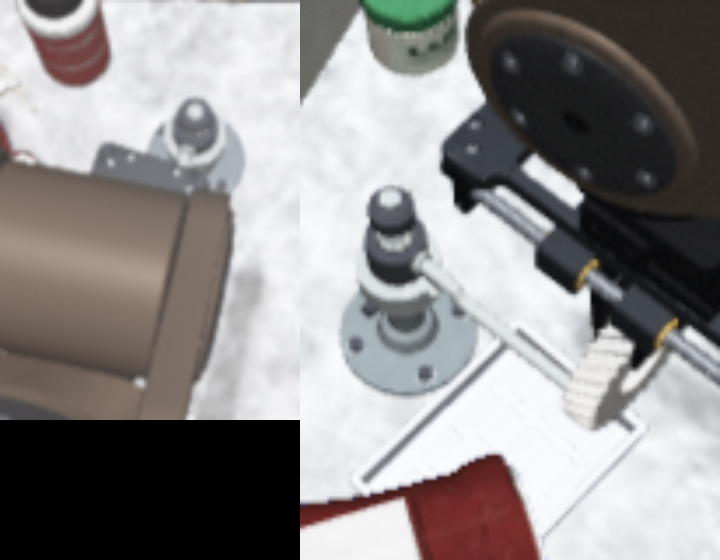

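The arm has reach to spare here. I'll go 8 mm further out along the bar, then lower to threading height (bore centre z≈120).

```bash
python3 -m jog '[0,-0.5,0,0, 0,-0.9,0,0, 0,-0.9,0,0]' && python3 -m jog '[0,0,3,0, 0,0,5,0, 0,0,6.8,0, 0,0,7.8,0, 0,0,7.8,0, 0,0,7.8,0]'; python3 - <<'E'
from h import *
g=get_image("scene");cv2.imwrite("pics/s7.png",cv2.resize(g["pixels"][180:290,235:345],None,fx=5,fy=5,interpolation=2)[:,:,::-1])
np.set_printoptions(precision=1,suppress=True)
d=np.array([-.956,.292,0]);n=np.array([.292,.956,0]);seat=np.array([467,-23.2,118.5])
print("tip pred",proj(g,seat+50*d+[0,0,8]))
c=observe()["ee_pos"]-[0,0,38.6];print("gear",c,"bore centre/edges pred",[proj(g,c+v) for v in(0*d,17.5*n,-17.5*n,np.array([0,0,17.5]),np.array([0,0,-17.5]))],"along",(c-seat)@d,"across",(c-seat)@n)
E
```

```text
time: 15.85
ee_pos: [392.2, -0.4, 237.7]
ee_rot: [-0.0, 0.804, 0.595, 0.0]
ft_force: [0.6, -0.5, -5.2]
width: 17.9
time: 16.6
ee_pos: [392.9, -0.6, 160.1]
ee_rot: [0.0, 0.804, 0.595, 0.0]
ft_force: [-0.5, 0.5, -4.1]
width: 17.9
tip pred [307.2 241.6]
gear [392.8  -0.6 121.6] bore centre/edges pred [array([318.2, 251.4]), array([312.3, 257.9]), array([323.9, 245. ]), array([318.8, 247.8]), array([317.6, 254.8])] along 77.50494955130465 across -0.005743366246097281
```

View pics/s7.png

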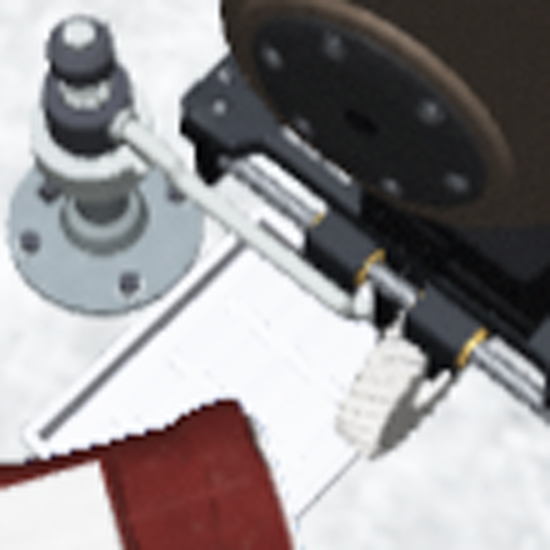

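Seen from the scene camera: hook tip at (307,240), gear in the hand just outside it at (302–320, 247–272), matching the prediction. I'll thread it inward with force checks.

```bash
(python3 -m jog '[0,0.5,0,0, 0,1,0,0]' && python3 chk.py 4 && python3 -m jog '[0,0.4,0,0, 0,0.8,0,0]' && python3 chk.py 4 && python3 -m jog '[0,0.4,0,0, 0,0.8,0,0]' && python3 chk.py 4 && python3 -m jog '[0,0.4,0,0, 0,0.8,0,0]' && python3 chk.py 4 && python3 -m jog '[0,0.4,0,0, 0,0.8,0,0]' && python3 chk.py 4 && python3 -m jog '[0,0.5,0,0, 0,1,0,0]' && python3 chk.py 4 && python3 -m jog '[0,0.5,0,0, 0,1,0,0]' && python3 chk.py 4 && python3 -m jog '[0,0.5,0,0, 0,1,0,0]' && python3 chk.py 4 && python3 -m jog '[0,0.3,0,0, 0,0.5,0,0, 0,0.5,0,0]' && python3 chk.py 4) | grep -v -e rot -e wid -e ft; python3 - <<'E'
from h import *
g=get_image("scene");cv2.imwrite("pics/s8.png",cv2.resize(g["pixels"][180:290,235:345],None,fx=5,fy=5,interpolation=2)[:,:,::-1])
E
```

```text
time: 16.9
ee_pos: [402.7, -3.6, 159.9]
F [ 0.2  0.1 -4.8]
time: 17.15
ee_pos: [410.0, -5.9, 159.6]
F [-0.4  0.1 -5. ]
time: 17.4
ee_pos: [417.6, -8.2, 159.6]
F [ 0.6  0.1 -5. ]
time: 17.65
ee_pos: [425.3, -10.5, 159.6]
F [ 0.6  0.4 -5.8]
time: 17.9
ee_pos: [432.9, -12.9, 159.6]
F [ 0.7  0.6 -5.3]
time: 18.15
ee_pos: [442.6, -15.8, 159.6]
F [-0.5  0.2 -5.4]
time: 18.4
ee_pos: [452.1, -18.8, 159.6]
F [ 0.2  0.5 -4.8]
time: 18.65
ee_pos: [461.7, -21.7, 159.6]
F [ 0.3 -0.4 -4.5]
time: 19.02
ee_pos: [466.2, -23.1, 159.6]
F [ 0.5 -0.1 -5. ]
```

View pics/s8.png

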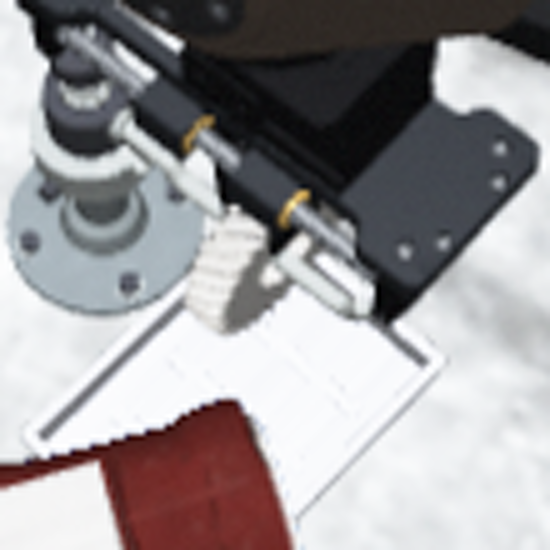

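The bar passes through the bore, with the tip showing beyond the gear's outer face. I lower gently until the hook takes the weight.

```bash
cat > chz.py <<'E'
import sys
from rig import observe
f=observe()["ft_force"][2]; sys.exit(1 if f>-2.8 else 0)
E
(python3 -m jog '[0,0,0.3,0, 0,0,0.6,0, 0,0,0.9,0, 0,0,1.2,0, 0,0,1.4,0, 0,0,1.4,0]' && python3 chz.py && python3 -m jog '[0,0,0.1,0, 0,0,0.1,0]' && python3 chz.py && python3 -m jog '[0,0,0.1,0, 0,0,0.1,0]' && python3 chz.py && python3 -m jog '[0,0,0.1,0, 0,0,0.1,0]' && python3 chz.py && python3 -m jog '[0,0,0.1,0, 0,0,0.1,0]' && python3 chz.py && python3 -m jog '[0,0,0.1,0, 0,0,0.1,0]' && python3 chz.py && python3 -m jog '[0,0,0.1,0, 0,0,0.1,0]' && python3 chz.py && python3 -m jog '[0,0,0.1,0, 0,0,0.1,0]' && python3 chz.py) | grep -v -e rot -e wid
```

```text
time: 19.82
ee_pos: [466.1, -23.0, 145.5]
ft_force: [-0.6, -0.2, -4.3]
time: 20.08
ee_pos: [466.2, -23.1, 144.6]
ft_force: [-0.2, 0.4, -5.7]
time: 20.32
ee_pos: [466.1, -23.1, 143.6]
ft_force: [0.3, 0.1, -4.7]
time: 20.58
ee_pos: [466.1, -23.0, 142.5]
ft_force: [-0.2, 0.0, -4.7]
time: 20.82
ee_pos: [466.1, -23.1, 141.6]
ft_force: [0.4, 0.4, -4.4]
time: 21.08
ee_pos: [466.3, -23.0, 141.0]
ft_force: [-2.2, 0.5, 3.3]
```

```bash
python3 -m jog '[0,0,-0.03,0, 0,0,-0.03,0]' ; python3 -m jog '[0,0,0,0, 0,0,0,0, 0,0,0,0, 0,0,0,0]' 3.4 ; python3 - <<'E'
from h import *
g=get_image("scene");cv2.imwrite("pics/s9.png",cv2.resize(g["pixels"][180:290,235:345],None,fx=5,fy=5,interpolation=2)[:,:,::-1])
E
```

```text
time: 21.32
ee_pos: [466.3, -23.1, 141.1]
ee_rot: [0.0, 0.804, 0.595, 0.0]
ft_force: [-1.1, -0.2, 1.7]
width: 17.7
time: 21.82
ee_pos: [466.2, -23.1, 140.9]
ee_rot: [-0.0, 0.804, 0.595, 0.0]
ft_force: [-0.3, -1.0, -0.1]
width: 33.7
```

View pics/s9.png

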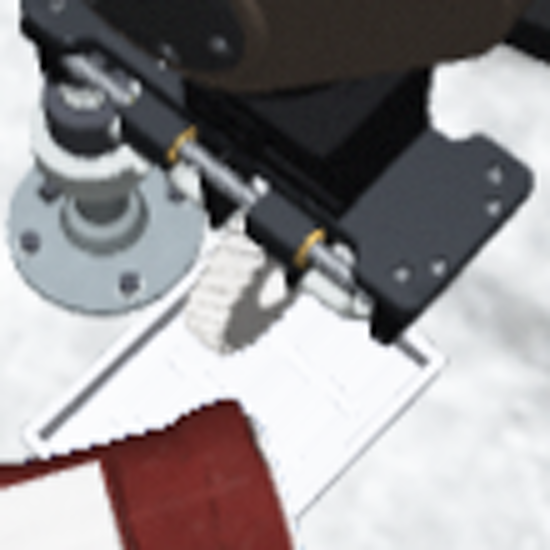

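Released; the gear hangs on the bar and the force reads about 0. I'll lift straight off and inspect.

```bash
python3 -m jog '[0,0,-0.5,0, 0,0,-1.5,0, 0,0,-3,0, 0,0,-5,0, 0,0,-9,0, 0,0,-13,0, 0,0,-16,0, 0,0,-16,0]'; python3 -m jog '[-4,0,0,0, -9,0,0,0, -15,0,0,0, -20,0,0,0, -23,0,0,0, -23,0,0,0, -23,0,0,0, -23,0,0,0, -23,0,0,0, -23,0,0,0]'; python3 - <<'E'
from h import *
G=grab()
a=cv2.resize(G["top"]["pixels"][130:270,215:315],None,fx=3,fy=3);b=cv2.resize(G["scene"]["pixels"][170:290,235:335],None,fx=4.5,fy=4.5)
k=np.zeros((540,750,3),np.uint8);k[:420,:300]=a;k[:,300:]=b
cv2.imwrite("pics/c10.png",k[:,:,::-1])
np.set_printoptions(precision=1,suppress=True)
c=np.array([467,-23.2,101]);d=np.array([-.956,.292,0]);n=np.array([.292,.956,0])
for m,g in G.items():
    P=np.array([proj(g,c+w*d+44*(np.cos(q)*n+np.sin(q)*np.array([0,0,1]))) for w in(-9,9) for q in np.linspace(0,6.28,90)]);print(m,"pred bbox",P.min(0),P.max(0))
E
```

```text
time: 22.88
ee_pos: [466.6, -23.1, 303.4]
ee_rot: [0.002, 0.804, 0.595, 0.002]
ft_force: [0.3, 0.8, -0.7]
width: 33.7
time: 24.12
ee_pos: [399.0, -242.6, 300.9]
ee_rot: [0.0, 0.804, 0.595, 0.0]
ft_force: [0.7, 0.4, 0.0]
width: 34.0
top pred bbox [248.3 201. ] [285.3 220.7]
scene pred bbox [269.4 211.1] [305.1 251.7]
```

The viewer limit is reached, so I check numerically: difference against the c5 picture (hook locked, no gear yet).

```bash
python3 -m jog '[0,0,0,0,0,0,0,0,0,0,0,0,0,0,0,0,0,0,0,0,0,0,0,0]' >/dev/null; python3 - <<'E'
from h import *
old=cv2.imread("pics/c5.png")
k=cv2.imread("pics/c10.png")
so=cv2.resize(old[:,360:],(110,140),interpolation=cv2.INTER_AREA);to=cv2.resize(old[:280,:360],(180,140),interpolation=cv2.INTER_AREA)
def boxes(a,b,ox,oy):
    d=cv2.absdiff(a,b).max(2);m=(d>28).astype(np.uint8)
    n,l,st,ce=cv2.connectedComponentsWithStats(m)
    return [((st[i][:2]+[ox,oy]).tolist(),(st[i][:2]+st[i][2:4]+[ox,oy]).tolist(),int(st[i][4]),(ce[i]+[ox,oy]).round(1)) for i in range(1,n) if st[i][4]>25]
for r in range(2):
    G=grab();sn=G["scene"]["pixels"][150:290,225:335,::-1];tn=G["top"]["pixels"][130:270,215:395,::-1]
    print("scene",boxes(so,sn,225,150));print("top",boxes(to,tn,215,130))
    if r==0: s1=sn.copy()
print("motion",cv2.absdiff(s1,sn).max())
G=grab()
# hub/bar region change, in scene: shift of hub patch by template
for (x0,y0,x1,y1) in((245,180,265,215),(295,232,312,246)):
    tpl=so[y0-150:y1-150,x0-225:x1-225];r=cv2.matchTemplate(G["scene"]["pixels"][y0-5:y1+5,x0-5:x1+5,::-1].copy(),tpl,cv2.TM_CCOEFF_NORMED);print("shift",np.array(cv2.minMaxLoc(r)[3])-5,r.max())
E
```

```text
scene [([317, 150], [335, 172], 274, array([325.1, 159.4])), ([269, 219], [307, 252], 497, array([287.7, 234.3]))]
top [([379, 139], [395, 160], 156, array([385.8, 148.8])), ([353, 159], [395, 211], 915, array([377.5, 186.6])), ([310, 198], [393, 270], 1271, array([345.3, 242.7])), ([250, 205], [282, 222], 149, array([266.2, 213.6])), ([347, 209], [366, 219], 104, array([354.7, 214.9])), ([358, 232], [382, 253], 279, array([370., 243.])), ([347, 252], [395, 270], 436, array([375.7, 261.7]))]
scene [([317, 150], [335, 172], 274, array([325.1, 159.4])), ([269, 218], [307, 252], 502, array([287.7, 234.1]))]
top [([379, 139], [395, 160], 155, array([385.8, 148.8])), ([353, 160], [395, 211], 914, array([377.5, 186.6])), ([310, 198], [393, 270], 1271, array([345.3, 242.6])), ([250, 205], [282, 222], 150, array([266.3, 213.5])), ([347, 209], [367, 219], 104, array([354.8, 214.9])), ([358, 232], [382, 253], 282, array([369.9, 243.1])), ([347, 252], [395, 270], 437, array([375.6, 261.7]))]
motion 25
shift [0 0] 0.9965957
shift [0 0] 0.87029463
```

The gear's outline fits the hung pose: scene 269–307 across and bottom at 252, against 269–305 and 252 predicted. The hook has not shifted. Handing in.

```bash
python3 -c "
from rig import workorder,observe
print(observe()['time']);print(workorder.sign_off())"
```

```text
25.275
the job is handed in; nothing more can be done
None
```

The gear is hanging on the hook by its bore with the hook locked, and I handed the job in at 25.3 s.

- **Locking the hook:** I pushed it clockwise with closed fingers at about 20–25 mm/s. The force stayed around 1–2 N until it jumped to 6.8 N at the stop. That was after about 1.0 rad of swing, with the hook at about 163° over the tray. I read it as locked from that stop, the bar height in both views and the gap that opened between hub and cup. The bar height alone was not decisive: the two views differed by about 2 mm there.
- **Hanging the gear:** I gripped it at 18.0 mm; its weight read about 5–6 N. I threaded it over the tip with no contact force, and lowered it until it pressed on the hook with about 8 N. Then I eased off, released it and moved the arm clear.
- **Last checks:** The gear's outline in the scene view matched the predicted hung pose to about 2 px. In the top view only part of it showed up in the difference image, so that check was partial. The hub and tip showed no shift, and the gear's outline stayed put between two pictures taken in a row.
- **Not done:** I could not view the final picture because the 12-picture limit was reached, so those last checks are numeric only. I did not measure the other things' positions again at the end; nothing in the forces suggested I had touched them.

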